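# Show the pot's nozzle to the inspection camera

## Robot

A 6-joint arm with a two-finger parallel gripper is mounted at the origin on the work surface. World frame = base frame: x ahead of the robot, y to its left, z up, the work surface at z = 0. Lengths are in m, angles in rad, forces in N, time in s.
With the tool pointing down it reaches from about 0.35 to 0.775 m from the base axis. Payload 7.3 kg.
Tool frame: the origin (TCP) lies at the very end of the fingers, on their centre line; the grasp point (between the pads) lies 19 mm behind it (robot.pinch_z is the distance from the TCP to the grasp point, in m); z points along the fingers, y is the line along which they close (so a half turn about z gives the same grasp; the last joint's range is limited). The gripper opens to 92 mm and grips with 3 to 60 N. Pads are 19 mm wide; open, the fingers measure 130 mm over their backs; the gripper's body (75 mm by 190 mm) begins 47 mm behind the grasp point.
Start: joints at [-1.435, 0.342, 1.524, -0, 1.275, -0.146], TCP at [0.146, -0.504, 0.227] pointing down, gripper open.
Joint ranges: [-2.53, 2.53], [-0.77, 2.02], [0.04, 2.7], [-1, 4.14], [0.28, 2.66], [-3.11, 3.11]. Speed limits (rad/s): [2.57, 2.57, 3.14, 3.14, 3.14, 3.14].

## Interface

Orientations are given as a unit quaternion [x, y, z, w].
In Python, from rig import robot, vision, job gives the robot as it stands.
- The arm moves only by the tool jog_arm, never from a script. Its argument "increments" is a list of rows, each an object of numbers: "gripper": the opening, from 0 (shut) to 1 (fully open); "dx", "dy", "dz": the shift along the tool's x, y, z as a fraction of full scale; "ax", "ay", "az": the turn, a rotation vector about the tool's x, y, z as a fraction of full scale. In form: [{"gripper": .., "dx": .., "dy": .., "dz": .., "ax": .., "ay": .., "az": ..}, ...]. A call has 1 to 20 rows; each row is the pose to reach, as a shift and turn from the pose commanded when the call began, along the tool's axes at that moment; what a row does not reach only later rows make up. Full scale, the value 1, is 10 cm for a shift and 45 degrees for a turn. A row lasts 1/8 s, in which the tool goes at most 62.5 mm and 10.7 degrees, less where a joint would pass 70% of its speed; a pose out of reach is approached as far as the arm can. A call with a number of a shift or a turn outside -1 to 1 is refused whole. A call with a gripper value outside its range is refused whole. The fingers move at their own pace and stop on an object; "newtons" is the grip in N (left out, the last holds). Time passes only in rows, so rows that repeat a pose let the fingers close. It gives the time, the measured TCP pose, the force, the opening and the grip force at its end, in the units of the state.
- robot.sense(): the state, without advancing time (a new reading comes with each control period).
- vision.capture(name): name is "side" or "top" or "wrist"; returns the picture (420x560x3 uint8, red, green, blue); there is no depth.
- vision.camera_info(name): a dict with "camera_matrix" (3x3 intrinsics, pixels), "R" (3x3) and "t" (3): a world point X has camera coordinates R X + t; the wrist camera has in their place "tool_from_camera" (4x4, takes a point from camera to tool coordinates, whose origin is the TCP and whose axes are the flange's). Camera axes: x right, y down, z forward; pixel columns grow to the right and rows downward; lengths in m; the calibration is good to about 2 mm. A picture is of the moment at which its call begins: read the wrist's pose just before it. camera_info takes no time and is no camera call.
- job.hand_in(): hands the job in; it is judged then, once.
The state is a dict: "time_s": time; "joint_positions": joint angles; "joint_velocities": joint speeds; "joint_efforts": joint torques, N m; "ee_pos": TCP position; "tcp_rot": TCP orientation; "contact_force": force on the tool from outside, world axes, zero at the start; "torque": the same for the moment, N m; "width": finger opening in m; "finger_force": force on a finger pad.
Only numpy, scipy, OpenCV 4.12 (cv2) and the standard library are available. Lean on these libraries where they do the work, as an engineer would, in place of code of your own. Each camera call takes 0.05 s, during which the arm holds its last target. There are 200 camera calls.

## Task

Of the three empty pots in the tray, take out the one with the side nozzle and hold it in the air before the inspection camera so that the camera looks straight down the nozzle's bore: the nozzle's open end on the lens axis about 100 mm in front of the lens, the nozzle pointing straight at the lens, the pot's mouth uppermost (the pot will lean towards the camera). Finish holding it there, still, in the gripper; do not let go or put it down. Do not bump the camera, and leave the other pots and everything else on the table standing where they are.

Things in the scene. Friction and masses are not known exactly. Their poses are not given: they have to be found in the camera images.
- nozzle_pot: the pot to show: ivory rigid plastic, about 120 g. Body 54 mm across up to 36 mm, cone shoulder to 46 mm, then a straight round neck 30 mm across from 46 to 84 mm (top, mouth): grip the neck. Origin: centre of the underside; z up to the mouth. A round nozzle 12 mm thick leaves the side towards +x, rising 30 degrees; its open end is 54 mm from the axis and 47 mm above the underside. Starts upright
- nozzle_tip (a point): centre of the nozzle's open end; its x axis points along the nozzle, outwards (30 degrees above the pot's +x), its y is the pot's y
- lens (a point): centre of the front glass of the inspection camera: white box 50 x 56 x 50 mm with a black lens barrel 38 mm across, on a steel post 327 mm tall, 100 mm behind the lens front. The lens looks level along this point's +x (out of the lens, towards where the pot is to be held); z is up. Its height differs from run to run (170 to 250 mm above the table)
- camera_head: the camera itself with its lens barrel, carried on the post; origin on the post's axis at lens height, the lens on its -x side. Not to be bumped
- camera_stand: the camera's fixed post and base plate (110 x 110 x 14 mm); origin at the centre of the underside, same axes as the camera
- tray: fixed wine-red open tray, 260 (x) x 340 (y) x 45 mm high, walls and floor 5 mm thick, with an outward rim. Origin: centre of its underside; the pots stand on its inner floor, 5 mm above that
- plain_pot_a: a pot of the same shape and size without nozzle, standing in the tray; leave it. Origin: centre of the underside, z up
- plain_pot_b: another pot without nozzle, standing in the tray; leave it. Origin: centre of the underside, z up
- vial: small glass vial, 24 mm across, 50 mm high, standing in the tray; leave it. Origin: centre of the underside
- gel_tube: white gel tube with a blue cap, 32 x 118 x 22 mm, lying in the tray along its y; leave it. Origin: underside, below its middle
- mug: white mug, 82 mm across, 95 mm high, on the table; leave it. Origin: centre of the underside
- marker: black marker pen, 130 x 14 x 16 mm, lying along its x; leave it. Origin: underside, below its middle
- slide_box: grey flat box, 85 x 100 x 32 mm; leave it. Origin: centre of the underside
- spray_bottle: clear bottle with a white cap, 60 mm across, 160 mm high; leave it. Origin: centre of the underside
Not all that is in view belongs to the job. What is shaped like the nozzle_pot but blue or pink is not meant.

How it is judged:
On the way:
1. the nozzle pot is gripped and lifted clear of the tray (its underside more than 60 mm above the table) (height (world z) of nozzle_pot above 0.06 m and contact force between the fingers and nozzle_pot above 1 N and contact force between nozzle_pot and tray below 0.1 N), for 0.2 s.
At the end, for the whole second after the job is handed in: Pot held still in the fingers, over 80 mm up, touching neither tray nor camera; nozzle end 75 to 125 mm before the lens, within 15 mm of its axis sideways and in height; nozzle pointing at the lens within 0.2 rad; pot axis within 0.8 rad of upright (exact: 0.52) (x of nozzle_tip in the frame of lens between 0.075 and 0.125 m and y of nozzle_tip in the frame of lens between -0.015 and 0.015 m and z of nozzle_tip in the frame of lens between -0.015 and 0.015 m and angle between the x axis of nozzle_tip and the x axis of lens, either way round below 0.2 rad and x of nozzle_pot in the frame of lens above 0.13 m and angle between nozzle_pot's own z axis and vertical below 0.8 rad and height (world z) of nozzle_pot above 0.08 m and contact force between the fingers and nozzle_pot above 1 N and contact force between nozzle_pot and camera_stand below 0.1 N and contact force between nozzle_pot and tray below 0.1 N and linear speed of nozzle_pot below 0.03 m/s and angular speed of nozzle_pot below 0.3 rad/s); the arm keeps its last pose, push and grip.
It fails at once if the camera or its stand was bumped (over 2 N) or its lens shifted over 5 mm (distance of lens from where it was at the start of the episode above 0.005 m or contact force between any of the arm, the fingers, nozzle_pot and camera_stand above 2 N).
It fails at once if a plain pot was tipped (over 0.4 rad) or shifted over 30 mm (angle between any of plain_pot_a, plain_pot_b's own z axis and vertical above 0.4 rad or distance of any of plain_pot_a, plain_pot_b from where it was at the start of the episode above 0.03 m).
It fails at once if another thing on the table or in the tray was shifted over 30 mm (distance of any of vial, gel_tube, mug, marker, slide_box, spray_bottle from where it was at the start of the episode above 0.03 m).
It also fails if it takes over 35 s, if anything falls off the work surface, if the arm or the gripper's body presses on something with over 40 N, if the wrist force passes 120 N, or if a joint passes its speed limit or range.

## Working session

There is one attempt and no reset: what is moved stays moved. The work goes in short steps, Python scripts to look and compute and a tool call to move; the robot and the scene stay as the last step left them, time stands still between calls to the robot, and variables do not carry over. Pictures are saved under pics/ and viewed, at most 10 in all, crops included, and the job is handed in when it is done.

Besides the shell and the picture viewer there is one more tool, called after "Request:" in YAML: its name, and indented under it one key for each argument. jog_arm: Moves the arm, as the interface text tells. Its arguments: {"type":"object","properties":{"increments":{"type":"array","items":{"type":"object","properties":{"gripper":{"type":"number"},"dx":{"type":"number","minimum":-1,"maximum":1},"dy":{"type":"number","minimum":-1,"maximum":1},"dz":{"type":"number","minimum":-1,"maximum":1},"ax":{"type":"number","minimum":-1,"maximum":1},"ay":{"type":"number","minimum":-1,"maximum":1},"az":{"type":"number","minimum":-1,"maximum":1}}}},"newtons":{"type":"number"}},"required":["increments"]}

```bash
ls; mkdir -p pics
python3 - <<'E'
from rig import robot, vision
import cv2,numpy as np
s=robot.sense();print(s['ee_pos'],s['tcp_rot'],s['time_s'],robot.pinch_z)
for n in ('side','top'):
    cv2.imwrite(f'pics/{n}0.png',vision.capture(n)[...,::-1])
    c=vision.camera_info(n);R=np.array(c['R']);print(n,np.round(c['camera_matrix'],1).tolist(),np.round(R,3).tolist(),np.round(-R.T@np.array(c['t']),3))
print(vision.camera_info('wrist'))
E
```

```text
pics
[ 0.14597533 -0.50387375  0.22604288] [ 9.90089386e-01  1.40436460e-01  1.44607364e-05 -7.80399403e-04] 0.0 0.0188
side [[543.7, 0.0, 286.6], [0.0, 543.7, 205.1], [0.0, 0.0, 1.0]] [[-0.976, -0.218, -0.008], [-0.107, 0.509, -0.854], [0.19, -0.833, -0.52]] [0.265 1.306 0.905]
top [[462.8, 0.0, 283.5], [0.0, 462.8, 212.0], [0.0, 0.0, 1.0]] [[0.01, -1.0, -0.017], [-0.989, -0.008, -0.151], [0.151, 0.018, -0.988]] [0.378 0.061 1.142]
{'camera_matrix': array([[355.91311386,   0.        , 285.93808245],
       [  0.        , 355.91311386, 207.72131806],
       [  0.        ,   0.        ,   1.        ]]), 'tool_from_camera': array([[ 5.60127468e-04, -9.63228948e-01, -2.68681371e-01,
         7.36209769e-02],
       [ 9.99999795e-01,  4.56144102e-04,  4.49439979e-04,
        -1.64317784e-03],
       [-3.10356175e-04, -2.68681568e-01,  9.63229006e-01,
        -1.57920782e-01],
       [ 0.00000000e+00,  0.00000000e+00,  0.00000000e+00,
         1.00000000e+00]])}
```

View pics/top0.png

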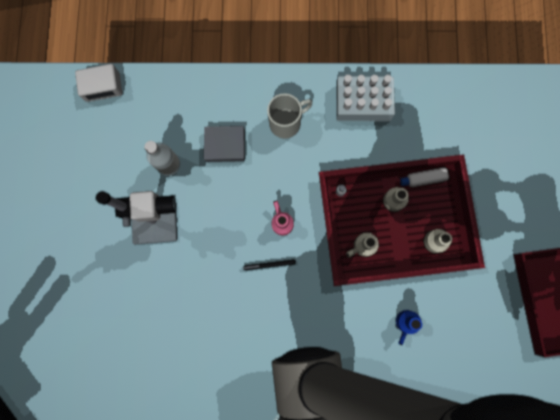

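View pics/side0.png

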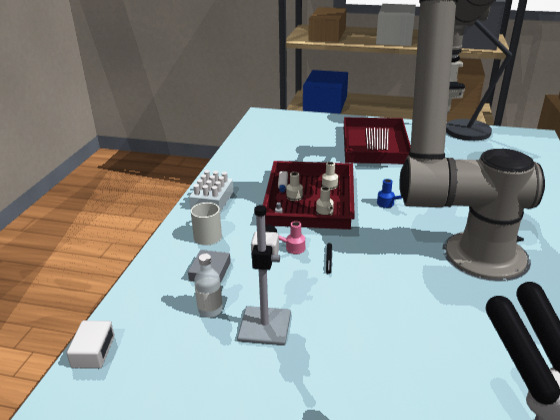

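Top view: the pots with ivory colour are at (396,199), (438,240) and (367,244). The last one appears to have a nozzle to its lower left, near (350,254). The inspection camera is at (143,205), with its lens barrel pointing right (-y). The pink (282,222) and blue (408,322) pots are decoys. I'll confirm with an enlarged crop.

Run:
```python
import cv2,numpy as np
t=cv2.imread('pics/top0.png');s=cv2.imread('pics/side0.png')
f=lambda im,x,y,w,h,k:cv2.resize(im[y:y+h,x:x+w],None,fx=k,fy=k,interpolation=cv2.INTER_CUBIC)
a=f(t,330,160,130,100,3); b=f(t,80,170,130,100,3);c=f(s,270,150,100,75,4);d=f(s,220,190,100,160,3)
out=np.zeros((600,790,3),np.uint8)
out[:300,:390]=a;out[300:600,:390]=b;out[:300,390:790]=c;out[300:600,390:690]=d[:300]
cv2.imwrite('pics/crop1.png',out)
```

```text
(no output)
```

View pics/crop1.png

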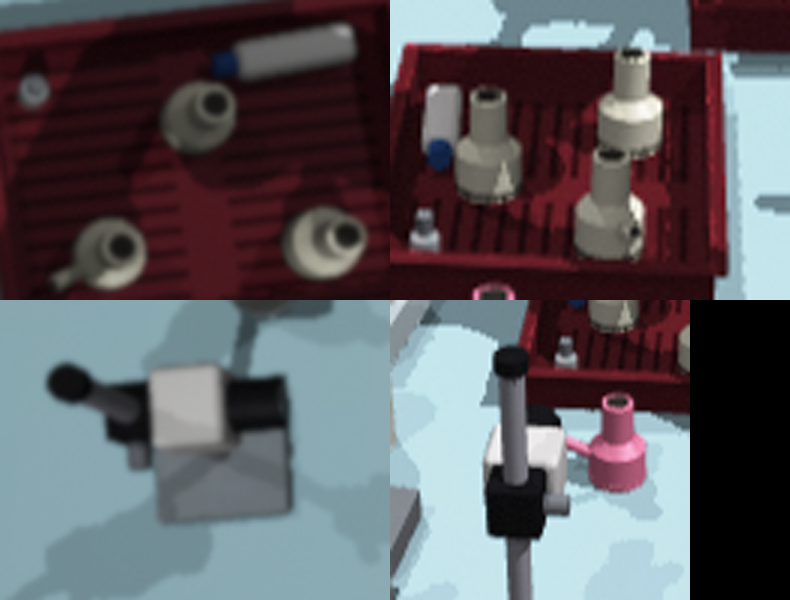

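The pot at top (367,244) has the nozzle, with its tip near (350.5,252.7). The same pot in the side view has its mouth at (325,189) and nozzle end at (331,208). The other two have none. Next I'll measure the pot and the inspection camera.

```bash
cat > h.py <<'E'
import numpy as np,cv2
from rig import robot,vision
from scipy.spatial.transform import Rotation as Ro
def cam(n):
    c=vision.camera_info(n);K=np.array(c['camera_matrix'])
    if n!='wrist': R=np.array(c['R']);return K,R,np.array(c['t'])
    s=robot.sense();T=np.eye(4);T[:3,:3]=Ro.from_quat(s['tcp_rot']).as_matrix();T[:3,3]=s['ee_pos']
    M=np.linalg.inv(T@np.array(c['tool_from_camera']));return K,M[:3,:3],M[:3,3]
def ray(C,p):
    K,R,t=C;d=R.T@np.linalg.inv(K)@[p[0],p[1],1];return -R.T@t,d/np.linalg.norm(d)
def plane(C,p,z):
    o,d=ray(C,p);return o+d*(z-o[2])/d[2]
def tri(*cp):
    A=0;b=0;L=[ray(c,p) for c,p in cp]
    for o,d in L: P=np.eye(3)-np.outer(d,d);A=A+P;b=b+P@o
    X=np.linalg.solve(A,b);return X,[np.linalg.norm((np.eye(3)-np.outer(d,d))@(X-o)) for o,d in L]
def proj(C,X):
    K,R,t=C;q=K@(R@np.asarray(X)+t);return q[:2]/q[2]
E
python3 - <<'E'
from h import *
np.set_printoptions(precision=4,suppress=True)
T,S=cam('top'),cam('side')
tp=lambda x,y:(330+x/3,160+y/3); tc=lambda x,y:(80+x/3,170+y/3)
sp=lambda x,y:(270+(x-390)/4,150+y/4); sc=lambda x,y:(220+(x-390)/3,190+(y-300)/3)
for n,a,b,z in(('mouth',(122,246),(611,156),.089),('plain1',(214,103),(488,95),.089),('plain2',(347,236),(632,56),.089)):
    print(n,tri((T,tp(*a)),(S,sp(*b))),plane(T,tp(*a),z))
print('tip',tri((T,tp(60,282)),(S,sp(635,232))),plane(T,tp(60,282),.052))
print('posttop',tri((T,tc(70,382)) if 0 else (T,tc(70,82)),(S,sc(511,355))),plane(T,tc(70,82),.327),plane(S,sc(511,355),.327))
print('lensfront top',[plane(T,tc(289,106),z) for z in(.17,.21,.25)])
P=[plane(T,tc(*q),.014) for q in((290,213),(160,223))];print('base near edge',P)
P=plane(T,tc(70,82),.327)
for z in(.17,.19,.21,.23,.25):print(z,'side post px',proj(S,[P[0],P[1],z]))
print('clamp side',sc(517,503),sc(515,540),sc(515,470))
# tray corners rim z=.045
for q in((320,171),(463,156),(484,266),(335,284)):print(plane(T,q,.045))
E
```

```text
mouth (array([ 0.47  , -0.1189,  0.0875]), [np.float64(0.0008902036209743957), np.float64(0.000890203620974314)]) [ 0.4707 -0.1186  0.089 ]
plain1 (array([ 0.5804, -0.1908,  0.0905]), [np.float64(0.000798056626614628), np.float64(0.0007980566266149191)]) [ 0.5815 -0.1911  0.089 ]
plain2 (array([ 0.4795, -0.2893,  0.0865]), [np.float64(0.0006151646503194878), np.float64(0.0006151646503193626)]) [ 0.4798 -0.2884  0.089 ]
tip (array([ 0.4443, -0.0766,  0.0485]), [np.float64(0.0013167606074395253), np.float64(0.001316760607439451)]) [ 0.4454 -0.0761  0.052 ]
posttop (array([0.5261, 0.4015, 0.3254]), [np.float64(0.00019533075536509425), np.float64(0.0001953307553652977)]) [0.526  0.4009 0.327 ] [0.5252 0.4041 0.327 ]
lensfront top [array([0.5384, 0.308 , 0.17  ]), array([0.5318, 0.2979, 0.21  ]), array([0.5252, 0.2877, 0.25  ])]
base near edge [array([0.4755, 0.3429, 0.014 ]), array([0.4664, 0.4492, 0.014 ])]
0.17 side post px [262.689  268.8242]
0.19 side post px [262.4078 261.4835]
0.21 side post px [262.1215 254.0119]
0.23 side post px [261.8301 246.4057]
0.25 side post px [261.5335 238.6613]
clamp side (262.3333333333333, 257.6666666666667) (261.6666666666667, 270.0) (261.6666666666667, 246.66666666666666)
[ 0.6462 -0.0065  0.045 ]
[ 0.6857 -0.3532  0.045 ]
[ 0.4207 -0.3894  0.045 ]
[ 0.3755 -0.0412  0.045 ]
```

Mouth (0.470,-0.119), tip (0.445,-0.076) and post (0.526,0.401) agree with the given sizes. The base edge and post give the lens as about (0.534,0.302,0.195-0.20), looking along (0.085,-0.996). Now I'll plan the approach above the pot, with the fingers closing across the nozzle's direction.

```bash
cat >> h.py <<'E'
from scipy.spatial.transform import Slerp
def down(az):  # tool pointing down with tool x at azimuth az (deg)
    a=np.radians(az);return Ro.from_matrix(np.array([[np.cos(a),np.sin(a),0],[np.sin(a),-np.cos(a),0],[0,0,-1]]))
def plan(pos,rot,n=1):
    s=robot.sense();p0=s['ee_pos'];r0=Ro.from_quat(s['tcp_rot']);sl=Slerp([0,1],Ro.concatenate([r0,rot]))
    for k in range(n):
        ra,rb=sl(k/n),sl((k+1)/n)
        d=ra.inv().apply((np.array(pos)-p0)/n)/.1;a=(ra.inv()*rb).as_rotvec()/np.radians(45)
        print(np.round(d,2),np.round(a,2))
def final(h=0.2,d=0.1,L=np.array([.5343,.3015]),n=np.array([-.085,.996,0]),g=.070):
    n=n/np.linalg.norm(n);Z=np.array([0,0,1.]);lens=np.array([L[0],L[1],h])
    px=.8660*n-.5*Z;pz=.5*n+.866*Z;tip=lens-d*n;o=tip-.054*px-.047*pz
    R=Ro.from_matrix(np.c_[px,np.cross(-pz,px),-pz]);return o+pz*(g-robot.pinch_z),R,o
E
python3 - <<'E'
from h import *
plan([.47,-.119,.2],down(121),6)
E
```

```text
[ 0.7  -0.47  0.04] [-0.   -0.   -0.39]
[ 0.8  -0.24  0.04] [-0.   -0.   -0.39]
[0.84 0.02 0.04] [-0.   -0.   -0.39]
[0.79 0.27 0.04] [-0.   -0.   -0.39]
[0.68 0.49 0.04] [-0.   -0.   -0.39]
[0.5  0.68 0.04] [-0.   -0.   -0.39]
```

Request:
jog_arm:
  increments:
    - {"gripper":1,"dx":0.7,"dy":-0.47,"dz":0.04,"az":-0.39}
    - {"gripper":1,"dx":0.7,"dy":-0.47,"dz":0.04,"az":-0.39}
    - {"gripper":1,"dx":0.7,"dy":-0.47,"dz":0.04,"az":-0.39}

```text
invalid input
```

Request:
jog_arm:
  increments:
    - {"gripper":1,"dx":0.8,"dy":-0.24,"dz":0.04,"az":-0.39}
    - {"gripper":1,"dx":0.8,"dy":-0.24,"dz":0.04,"az":-0.39}
    - {"gripper":1,"dx":0.8,"dy":-0.24,"dz":0.04,"az":-0.39}

```text
invalid input
```

Request:
jog_arm:
  increments:
    - {"gripper":1,"dx":0.84,"dy":0.02,"dz":0.04,"az":-0.39}
    - {"gripper":1,"dx":0.84,"dy":0.02,"dz":0.04,"az":-0.39}
    - {"gripper":1,"dx":0.84,"dy":0.02,"dz":0.04,"az":-0.39}

```text
invalid input
```

Request:
jog_arm:
  increments:
    - {"gripper":1,"dx":0.79,"dy":0.27,"dz":0.04,"az":-0.39}
    - {"gripper":1,"dx":0.79,"dy":0.27,"dz":0.04,"az":-0.39}
    - {"gripper":1,"dx":0.79,"dy":0.27,"dz":0.04,"az":-0.39}

```text
invalid input
```

Request:
jog_arm:
  increments:
    - {"gripper":1,"dx":0.68,"dy":0.49,"dz":0.04,"az":-0.39}
    - {"gripper":1,"dx":0.68,"dy":0.49,"dz":0.04,"az":-0.39}
    - {"gripper":1,"dx":0.68,"dy":0.49,"dz":0.04,"az":-0.39}

```text
invalid input
```

Request:
jog_arm:
  increments:
    - {"gripper":1,"dx":0.5,"dy":0.68,"dz":0.04,"az":-0.39}
    - {"gripper":1,"dx":0.5,"dy":0.68,"dz":0.04,"az":-0.39}
    - {"gripper":1,"dx":0.5,"dy":0.68,"dz":0.04,"az":-0.39}
    - {"gripper":1,"dx":0.5,"dy":0.68,"dz":0.04,"az":-0.39}

```text
invalid input
```

Run:
```python
from h import *
s=robot.sense();print(s['ee_pos'],s['joint_positions'],s['time_s'])
cv2.imwrite('pics/w1.png',vision.capture('wrist')[...,::-1])
print(proj(cam('wrist'),[.47,-.119,.089]),proj(cam('wrist'),[.4448,-.0765,.052]))
plan([.47,-.119,.056],down(121),2)
```

```text
[ 0.14595168 -0.5039466   0.22611704] [-1.43501167e+00  3.42674323e-01  1.52488244e+00 -3.24681651e-05
  1.27539151e+00 -1.45999157e-01] 0.1
[-229.30381045 -555.45278571] [-215.97334144 -423.53656117]
[ 2.09 -1.4   0.85] [-0.   -0.   -1.17]
[2.38 0.81 0.85] [-0.   -0.   -1.17]
```

View pics/w1.png

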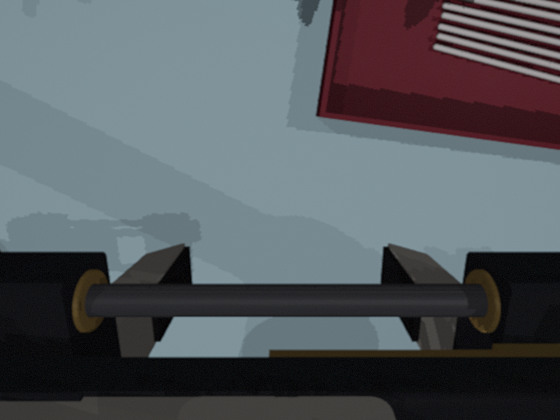

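The arm did not move: the calls were refused, so every row probably needs all its fields. The wrist view still shows the start pose, with the second tray at upper right. I'll retry with full rows.

Request:
jog_arm:
  increments:
    - {"gripper":1,"dx":0.7,"dy":-0.47,"dz":0.04,"ax":0,"ay":0,"az":-0.39}
    - {"gripper":1,"dx":0.7,"dy":-0.47,"dz":0.04,"ax":0,"ay":0,"az":-0.39}
    - {"gripper":1,"dx":0.7,"dy":-0.47,"dz":0.04,"ax":0,"ay":0,"az":-0.39}

```text
time_s: 0.52
ee_pos: [0.201, -0.4386, 0.2227]
tcp_rot: [0.957, 0.291, 0.0, -0.0]
contact_force: [-0.1, -0.1, -0.7]
width: 0.0917
finger_force: 0.0
```

Request:
jog_arm:
  increments:
    - {"gripper":1,"dx":0.8,"dy":-0.24,"dz":0.04,"ax":0,"ay":0,"az":-0.39}
    - {"gripper":1,"dx":0.8,"dy":-0.24,"dz":0.04,"ax":0,"ay":0,"az":-0.39}
    - {"gripper":1,"dx":0.8,"dy":-0.24,"dz":0.04,"ax":0,"ay":0,"az":-0.39}

```text
time_s: 0.9
ee_pos: [0.2537, -0.3753, 0.2188]
tcp_rot: [0.902, 0.432, -0.0, 0.0]
contact_force: [-0.2, -0.2, -0.6]
width: 0.0919
finger_force: 0.0
```

Request:
jog_arm:
  increments:
    - {"gripper":1,"dx":0.84,"dy":0.02,"dz":0.04,"ax":0,"ay":0,"az":-0.39}
    - {"gripper":1,"dx":0.84,"dy":0.02,"dz":0.04,"ax":0,"ay":0,"az":-0.39}
    - {"gripper":1,"dx":0.84,"dy":0.02,"dz":0.04,"ax":0,"ay":0,"az":-0.39}

```text
time_s: 1.27
ee_pos: [0.3077, -0.3116, 0.2148]
tcp_rot: [0.826, 0.564, -0.0, 0.0]
contact_force: [-0.3, 0.1, 0.9]
width: 0.0915
finger_force: 0.0
```

Request:
jog_arm:
  increments:
    - {"gripper":1,"dx":0.79,"dy":0.27,"dz":0.04,"ax":0,"ay":0,"az":-0.39}
    - {"gripper":1,"dx":0.79,"dy":0.27,"dz":0.04,"ax":0,"ay":0,"az":-0.39}
    - {"gripper":1,"dx":0.79,"dy":0.27,"dz":0.04,"ax":0,"ay":0,"az":-0.39}

```text
time_s: 1.65
ee_pos: [0.3614, -0.2481, 0.2107]
tcp_rot: [0.73, 0.683, -0.0, 0.0]
contact_force: [-1.4, 0.0, 0.2]
width: 0.0921
finger_force: 0.0
```

Request:
jog_arm:
  increments:
    - {"gripper":1,"dx":0.68,"dy":0.49,"dz":0.04,"ax":0,"ay":0,"az":-0.39}
    - {"gripper":1,"dx":0.68,"dy":0.49,"dz":0.04,"ax":0,"ay":0,"az":-0.39}
    - {"gripper":1,"dx":0.68,"dy":0.49,"dz":0.04,"ax":0,"ay":0,"az":-0.39}

```text
time_s: 2.02
ee_pos: [0.4147, -0.1835, 0.2066]
tcp_rot: [0.618, 0.786, -0.0, 0.0]
contact_force: [-0.4, -0.5, -0.4]
width: 0.0919
finger_force: 0.0
```

Request:
jog_arm:
  increments:
    - {"gripper":1,"dx":0.5,"dy":0.68,"dz":0.04,"ax":0,"ay":0,"az":-0.39}
    - {"gripper":1,"dx":0.5,"dy":0.68,"dz":0.04,"ax":0,"ay":0,"az":-0.39}
    - {"gripper":1,"dx":0.5,"dy":0.68,"dz":0.04,"ax":0,"ay":0,"az":-0.39}
    - {"gripper":1,"dx":0.5,"dy":0.68,"dz":0.04,"ax":0,"ay":0,"az":-0.39}

```text
time_s: 2.52
ee_pos: [0.4679, -0.1194, 0.2027]
tcp_rot: [0.491, 0.871, -0.0, -0.0]
contact_force: [-0.1, 0.1, 0.4]
width: 0.0921
finger_force: 0.0
```

Run:
```python
from h import *
s=robot.sense();print(s['ee_pos'],s['joint_positions'],s['time_s'])
C=cam('wrist');cv2.imwrite('pics/w2.png',vision.capture('wrist')[...,::-1])
print(proj(C,[.47,-.119,.089]),proj(C,[.4448,-.0765,.052]))
plan([.47,-.119,.056],down(121),2)
```

```text
[ 0.46787234 -0.1193507   0.20269793] [-4.08121652e-01  2.87545683e-01  1.67388130e+00 -8.71083118e-04
  1.18030088e+00 -9.51007568e-01] 2.525
[286.4040901  205.80906113] [286.85641373 138.52828496]
[-0.    0.01  0.73] [-0.  0.  0.]
[-0.    0.01  0.73] [-0.  0.  0.]
```

View pics/w2.png

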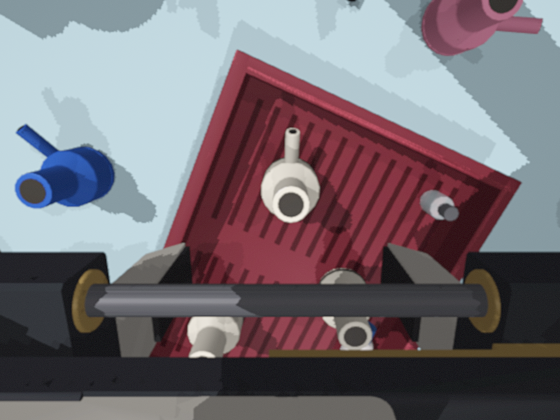

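The wrist view shows the nozzle pot's mouth at (290.5,205) and its nozzle end at (292,131), pointing straight up the image. Both are within 4-7 px of prediction. The fingers will close across the nozzle as intended.

Run:
```python
from h import *
C=cam('wrist');m=plane(C,(290.5,205),.089);t=plane(C,(292,131),.052+.005)
print(m,t,np.degrees(np.arctan2(*(t-m)[[1,0]])),np.hypot(*(t-m)[:2]))
plan([m[0],m[1],.056],down(121),2)
```

```text
[ 0.47244439 -0.11665365  0.089     ] [ 0.44503349 -0.06852785  0.057     ] 119.66443627869462 0.0553845702293094
[-0.    0.03  0.73] [-0.  0.  0.]
[-0.    0.03  0.73] [-0.  0.  0.]
```

Request:
jog_arm:
  increments:
    - {"gripper":1,"dx":0,"dy":0.05,"dz":0.4,"ax":0,"ay":0,"az":0.02}
    - {"gripper":1,"dx":0,"dy":0.05,"dz":0.8,"ax":0,"ay":0,"az":0.02}
    - {"gripper":1,"dx":0,"dy":0.05,"dz":0.8,"ax":0,"ay":0,"az":0.02}

```text
time_s: 2.95
ee_pos: [0.4706, -0.1154, 0.1208]
tcp_rot: [0.497, 0.868, -0.001, -0.003]
contact_force: [-0.5, 0.5, -0.4]
width: 0.092
finger_force: 0.0
```

Request:
jog_arm:
  increments:
    - {"gripper":1,"dx":0,"dy":0,"dz":0.3,"ax":0,"ay":0,"az":0}
    - {"gripper":1,"dx":0,"dy":0,"dz":0.5,"ax":0,"ay":0,"az":0}
    - {"gripper":1,"dx":0,"dy":0,"dz":0.66,"ax":0,"ay":0,"az":0}
    - {"gripper":1,"dx":0,"dy":0,"dz":0.66,"ax":0,"ay":0,"az":0}
    - {"gripper":1,"dx":0,"dy":0,"dz":0.66,"ax":0,"ay":0,"az":0}

```text
time_s: 3.58
ee_pos: [0.4737, -0.1158, 0.0582]
tcp_rot: [0.496, 0.868, 0.0, 0.001]
contact_force: [1.3, 0.2, 0.8]
width: 0.0916
finger_force: 0.0
```

Request:
jog_arm:
  increments:
    - {"gripper":0.2,"dx":0,"dy":0,"dz":0,"ax":0,"ay":0,"az":0}
    - {"gripper":0.2,"dx":0,"dy":0,"dz":0,"ax":0,"ay":0,"az":0}
    - {"gripper":0.2,"dx":0,"dy":0,"dz":0,"ax":0,"ay":0,"az":0}
    - {"gripper":0.2,"dx":0,"dy":0,"dz":0,"ax":0,"ay":0,"az":0}
    - {"gripper":0.2,"dx":0,"dy":0,"dz":0,"ax":0,"ay":0,"az":0}
    - {"gripper":0.2,"dx":0,"dy":0,"dz":0,"ax":0,"ay":0,"az":0}
  newtons: 25

```text
time_s: 4.32
ee_pos: [0.4728, -0.115, 0.0567]
tcp_rot: [0.496, 0.868, -0.0, -0.0]
contact_force: [-0.9, 0.5, -0.2]
width: 0.0362
finger_force: 0.0
```

Request:
jog_arm:
  increments:
    - {"gripper":0.2,"dx":0,"dy":0,"dz":0,"ax":0,"ay":0,"az":0}
    - {"gripper":0.2,"dx":0,"dy":0,"dz":0,"ax":0,"ay":0,"az":0}
    - {"gripper":0.2,"dx":0,"dy":0,"dz":0,"ax":0,"ay":0,"az":0}

```text
time_s: 4.7
ee_pos: [0.4728, -0.115, 0.0566]
tcp_rot: [0.496, 0.868, -0.0, -0.0]
contact_force: [0.8, 0.5, -0.7]
width: 0.0296
finger_force: 24.9
```

Request:
jog_arm:
  increments:
    - {"gripper":0.2,"dx":0,"dy":0,"dz":-0.1,"ax":0,"ay":0,"az":0}
    - {"gripper":0.2,"dx":0,"dy":0,"dz":-0.3,"ax":0,"ay":0,"az":0}
    - {"gripper":0.2,"dx":0,"dy":0,"dz":-0.6,"ax":0,"ay":0,"az":0}
    - {"gripper":0.2,"dx":0,"dy":0,"dz":-1,"ax":0,"ay":0,"az":0}
    - {"gripper":0.2,"dx":0,"dy":0,"dz":-1,"ax":0,"ay":0,"az":0}

```text
time_s: 5.32
ee_pos: [0.4747, -0.1157, 0.1602]
tcp_rot: [0.496, 0.868, 0.0, 0.004]
contact_force: [-0.4, -0.9, 0.1]
width: 0.0298
finger_force: 24.9
```

Run:
```python
from h import *
p,R,o=final(d=.20);print(p,o)
s=robot.sense();print(s['ee_pos'],s['time_s'],s['width'],s['finger_force'])
plan([.473,-.115,.28],down(119.7));print()
plan(p+[0,0,.03],R,4)
```

```text
[0.55510434 0.05772212 0.2306372 ] [0.55728116 0.03221484 0.186298  ]
[ 0.47466585 -0.115686    0.16016576] 5.325 0.029840882945989824 24.938919771811925
[ 0.01 -0.01 -1.2 ] [0.01 0.01 0.02]

[ 0.27  0.39 -0.25] [ 0.04 -0.16  0.14]
[ 0.28  0.36 -0.3 ] [ 0.04 -0.16  0.14]
[ 0.27  0.32 -0.34] [ 0.04 -0.16  0.14]
[ 0.26  0.28 -0.39] [ 0.04 -0.16  0.14]
```

Request:
jog_arm:
  increments:
    - {"gripper":0.2,"dx":0,"dy":0,"dz":-0.4,"ax":0,"ay":0,"az":0}
    - {"gripper":0.2,"dx":0,"dy":0,"dz":-0.8,"ax":0,"ay":0,"az":0}
    - {"gripper":0.2,"dx":0,"dy":0,"dz":-0.8,"ax":0,"ay":0,"az":0}
    - {"gripper":0.2,"dx":0,"dy":0,"dz":-0.8,"ax":0,"ay":0,"az":0}
  newtons: 40

```text
time_s: 5.82
ee_pos: [0.4721, -0.1147, 0.2356]
tcp_rot: [0.496, 0.868, -0.0, -0.001]
contact_force: [0.2, 0.5, -0.9]
width: 0.0293
finger_force: 39.9
```

Run:
```python
from h import *
p,R,o=final(d=.20);print(p)
plan(p+[0,0,.03],R,3)
```

```text
[0.55510434 0.05772212 0.2306372 ]
[ 0.35  0.53 -0.08] [ 0.05 -0.22  0.19]
[ 0.41  0.47 -0.17] [ 0.05 -0.22  0.19]
[ 0.43  0.4  -0.26] [ 0.05 -0.22  0.19]
```

Request:
jog_arm:
  increments:
    - {"gripper":0.2,"dx":0.18,"dy":0.26,"dz":-0.04,"ax":0.03,"ay":-0.11,"az":0.1}
    - {"gripper":0.2,"dx":0.35,"dy":0.53,"dz":-0.08,"ax":0.05,"ay":-0.22,"az":0.19}
    - {"gripper":0.2,"dx":0.35,"dy":0.53,"dz":-0.08,"ax":0.05,"ay":-0.22,"az":0.19}

```text
time_s: 6.2
ee_pos: [0.5003, -0.055, 0.243]
tcp_rot: [0.555, 0.827, -0.06, 0.064]
contact_force: [1.2, -0.1, -0.6]
width: 0.0293
finger_force: 39.9
```

Request:
jog_arm:
  increments:
    - {"gripper":0.2,"dx":0.2,"dy":0.24,"dz":-0.08,"ax":0.03,"ay":-0.11,"az":0.1}
    - {"gripper":0.2,"dx":0.41,"dy":0.47,"dz":-0.17,"ax":0.05,"ay":-0.22,"az":0.19}
    - {"gripper":0.2,"dx":0.41,"dy":0.47,"dz":-0.17,"ax":0.05,"ay":-0.22,"az":0.19}

```text
time_s: 6.58
ee_pos: [0.5282, 0.0019, 0.2511]
tcp_rot: [0.609, 0.773, -0.12, 0.128]
contact_force: [-0.6, -0.5, -0.6]
width: 0.0293
finger_force: 39.9
```

Request:
jog_arm:
  increments:
    - {"gripper":0.2,"dx":0.21,"dy":0.2,"dz":-0.13,"ax":0.03,"ay":-0.11,"az":0.1}
    - {"gripper":0.2,"dx":0.43,"dy":0.4,"dz":-0.26,"ax":0.05,"ay":-0.22,"az":0.19}
    - {"gripper":0.2,"dx":0.43,"dy":0.4,"dz":-0.26,"ax":0.05,"ay":-0.22,"az":0.19}
    - {"gripper":0.2,"dx":0.43,"dy":0.4,"dz":-0.26,"ax":0.05,"ay":-0.22,"az":0.19}

```text
time_s: 7.08
ee_pos: [0.5559, 0.0556, 0.2607]
tcp_rot: [0.656, 0.708, -0.177, 0.191]
contact_force: [0.2, 0.1, -0.8]
width: 0.0296
finger_force: 39.9
```

Run:
```python
from h import *
p,R,o=final(d=.20);s=robot.sense();print(s['ee_pos'],p,s['joint_positions'],s['time_s'],s['finger_force'])
plan(p,R)
Ws=[]
ims={n:vision.capture(n)[...,::-1] for n in('side','top','wrist')}
for n,im in ims.items():cv2.imwrite(f'pics/{n}3.png',im)
f=lambda im,x,y,w,h,k:cv2.resize(im[y:y+h,x:x+w],None,fx=k,fy=k,interpolation=cv2.INTER_CUBIC)
out=np.zeros((600,800,3),np.uint8)
out[:300,:400]=f(ims['side'],200,180,133,100,3)[:300,:400] if 0 else cv2.resize(ims['side'][180:280,215:348],(400,300),interpolation=cv2.INTER_CUBIC)
out[:300,400:]=cv2.resize(ims['top'][150:250,130:263],(400,300),interpolation=cv2.INTER_CUBIC)
out[300:,:400]=cv2.resize(ims['wrist'],(400,300))
cv2.imwrite('pics/c3.png',out)
```

```text
[0.55592904 0.05557405 0.26065436] [0.55510434 0.05772212 0.2306372 ] [ 0.24529161  0.45929957  1.36710504 -0.52334054  1.43430375  0.27395073] 7.075 39.923651745775715
[ 0.17 -0.01  0.25] [-0.01  0.   -0.01]
```

View pics/c3.png

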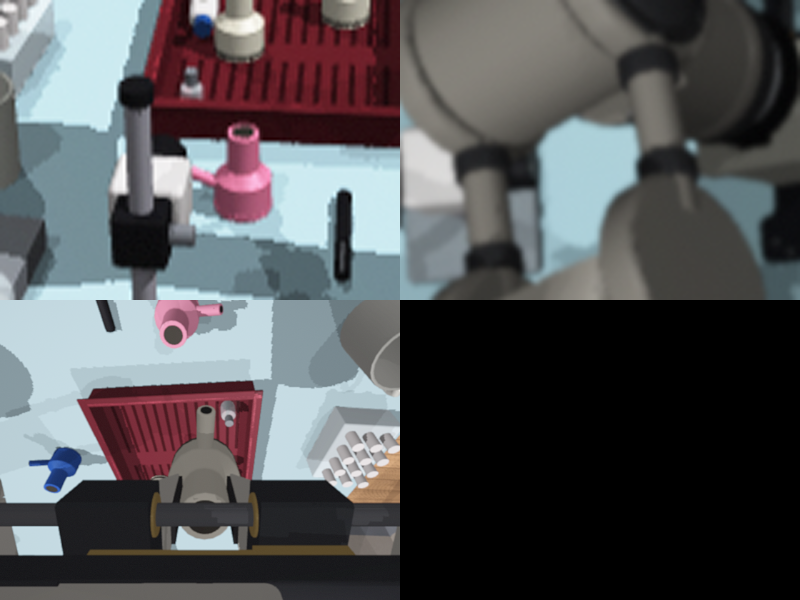

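The wrist view shows the pot firmly held with its nozzle (wrist px ~ (288,150)). The top view is covered by the arm, and the pot isn't in this side crop. I'll check where it projects.

Run:
```python
from h import *
S=cam('side');p,R,o=final(d=.2)
print(proj(S,o+[0,0,.03]),proj(S,[.5343,.3015,.2]),proj(S,[.5516,.1019,.23]))
im=cv2.imread('pics/side3.png')
cv2.imwrite('pics/c4.png',cv2.resize(im[120:270,180:380],(800,600),interpolation=cv2.INTER_CUBIC))
```

```text
[285.61898609 171.37839733] [269.78984946 231.92948513] [281.81171013 179.1923138 ]
```

View pics/c4.png

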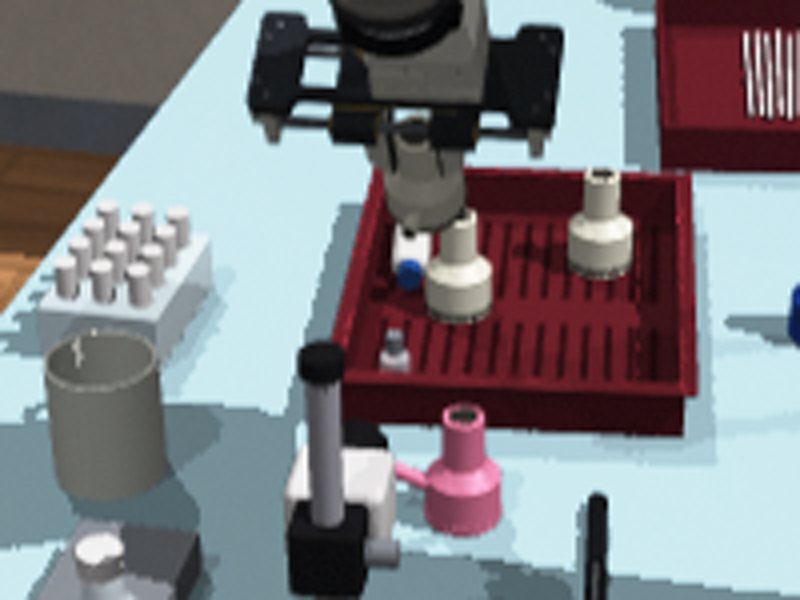

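The side view shows the held pot at about (286,167) with its nozzle end at (282,178), as predicted. The barrel top at (271,226) puts the lens at about 0.198 m. I'll check the nozzle end against the wrist view, then plan the final approach.

Run:
```python
from h import *
c=vision.camera_info('wrist');M=np.linalg.inv(np.array(c['tool_from_camera']));K=np.array(c['camera_matrix'])
for X in([.054,0,.0042],[.054,0,.0092],[.054,.003,.0042]):
    q=K@(M@[*X,1])[:3];print(X,q[:2]/q[2])
im=cv2.imread('pics/wrist3.png')
g=cv2.cvtColor(im,cv2.COLOR_BGR2GRAY)[135:175,270:308]
m=(g<60).astype(np.uint8);n,l,st,ce=cv2.connectedComponentsWithStats(m)
print([(st[i,4],ce[i]+[270,135]) for i in range(1,n) if st[i,4]>8])
s=robot.sense();r0=Ro.from_quat(s['tcp_rot']);a,R,o=final(h=.198,d=.15);b,R,o=final(h=.198,d=.1);print(b,o)
plan(a,R);print(R.inv().apply(b-a)/.1)
```

```text
[0.054, 0, 0.0042] [284.03651247 153.95493303]
[0.054, 0, 0.0092] [284.07814851 152.6322839 ]
[0.054, 0.003, 0.0042] [290.60927433 153.95347053]
[(np.int32(116), array([303.87931034, 156.80172414])), (np.int32(61), array([273.93442623, 150.40983607])), (np.int32(12), array([288.5, 144. ])), (np.int32(112), array([288.15178571, 153.96428571]))]
[0.54660111 0.15735994 0.2286372 ] [0.54877794 0.13185266 0.184298  ]
[ 0.62 -0.01  0.02] [-0.    0.   -0.01]
[ 4.33009526e-01 -9.89007078e-17 -2.50005500e-01]
```

Request:
jog_arm:
  increments:
    - {"gripper":0.2,"dx":0.2,"dy":-0.01,"dz":0.01,"ax":0,"ay":0,"az":0}
    - {"gripper":0.2,"dx":0.4,"dy":-0.03,"dz":0.02,"ax":0,"ay":0,"az":0}
    - {"gripper":0.2,"dx":0.62,"dy":-0.03,"dz":0.02,"ax":0,"ay":0,"az":0}
    - {"gripper":0.2,"dx":0.62,"dy":-0.03,"dz":0.02,"ax":0,"ay":0,"az":0}

```text
time_s: 7.72
ee_pos: [0.549, 0.1111, 0.2271]
tcp_rot: [0.655, 0.709, -0.177, 0.191]
contact_force: [0.6, -0.2, -1.0]
width: 0.0296
finger_force: 39.9
```

Request:
jog_arm:
  increments:
    - {"gripper":0.2,"dx":0.1,"dy":0,"dz":-0.06,"ax":0,"ay":0,"az":0}
    - {"gripper":0.2,"dx":0.22,"dy":0,"dz":-0.13,"ax":0,"ay":0,"az":0}
    - {"gripper":0.2,"dx":0.33,"dy":0,"dz":-0.19,"ax":0,"ay":0,"az":0}
    - {"gripper":0.2,"dx":0.43,"dy":0,"dz":-0.25,"ax":0,"ay":0,"az":0}
    - {"gripper":0.2,"dx":0.43,"dy":0,"dz":-0.25,"ax":0,"ay":0,"az":0}
    - {"gripper":0.2,"dx":0.43,"dy":0,"dz":-0.25,"ax":0,"ay":0,"az":0}

```text
time_s: 8.48
ee_pos: [0.5459, 0.1587, 0.2287]
tcp_rot: [0.657, 0.708, -0.176, 0.192]
contact_force: [1.1, 0.0, -0.2]
width: 0.0293
finger_force: 39.9
```

Run:
```python
from h import *
b,R,o=final(h=.198,d=.1);s=robot.sense();print(s['ee_pos'],b,s['time_s'],np.degrees((R.inv()*Ro.from_quat(s['tcp_rot'])).as_rotvec()))
Q=Ro.from_quat(s['tcp_rot']);tip=s['ee_pos']+Q.apply([.054,.002,.0042]);S=cam('side');T=cam('top')
print(tip,proj(S,tip),proj(T,tip))
ims={n:vision.capture(n)[...,::-1] for n in('side','top')}
out=np.zeros((600,800,3),np.uint8)
out[:,:400]=cv2.resize(ims['side'][170:270,235:302],(400,600),interpolation=cv2.INTER_CUBIC)
out[:300,400:]=cv2.resize(ims['top'][150:250,110:243],(400,300),interpolation=cv2.INTER_CUBIC)
cv2.imwrite('pics/c5.png',out)
```

```text
[0.54588424 0.15866585 0.22866419] [0.54660111 0.15735994 0.2286372 ] 8.475 [ 0.13930875 -0.21558981  0.55993172]
[0.54460592 0.20324615 0.19786479] [275.46980449 210.23269893] [223.41228244 200.54340889]
```

View pics/c5.png

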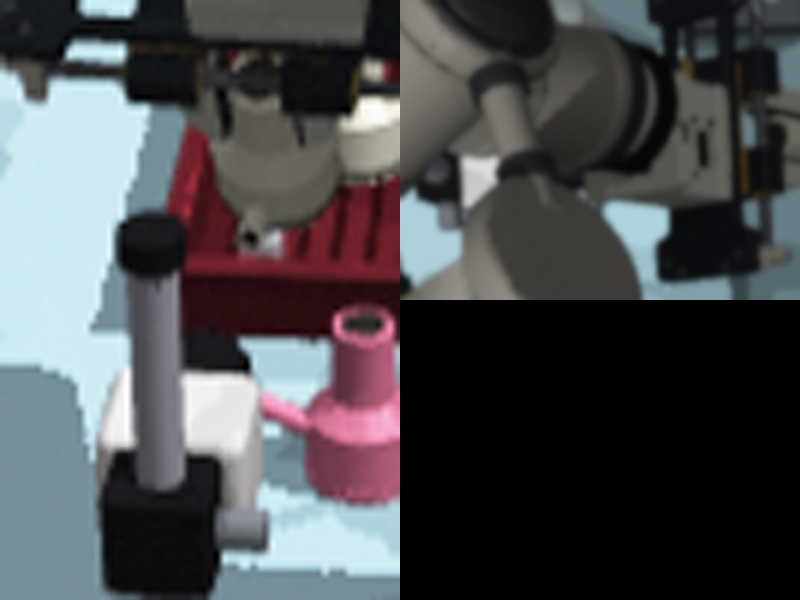

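The nozzle end shows at side px (277,210), within 1.5 px of prediction. The barrel's edges put the lens within about 3-4 mm of my estimate, well inside the 15 mm limits. The arm is steady, so I'm handing in.

Request:
jog_arm:
  increments:
    - {"gripper":0.2,"dx":0,"dy":0.02,"dz":0,"ax":0,"ay":0,"az":0}
    - {"gripper":0.2,"dx":0,"dy":0.02,"dz":0,"ax":0,"ay":0,"az":0}
    - {"gripper":0.2,"dx":0,"dy":0.02,"dz":0,"ax":0,"ay":0,"az":0}
    - {"gripper":0.2,"dx":0,"dy":0.02,"dz":0,"ax":0,"ay":0,"az":0}

```text
time_s: 9.07
ee_pos: [0.5479, 0.1589, 0.2287]
tcp_rot: [0.657, 0.708, -0.176, 0.192]
contact_force: [-0.4, -0.3, -0.8]
width: 0.0296
finger_force: 39.9
```

```bash
python3 -c "
from rig import job,robot
s=robot.sense();print(s['ee_pos'],s['finger_force']);print(job.hand_in())"
```

```text
[0.54786296 0.15894413 0.22868629] 39.92371785454452
the job is handed in; nothing more can be done
None
```

I handed the job in at about 9 s with the nozzle pot held still: nozzle level and pointed at the lens, its open end about 100 mm in front and by my measurements within about 5 mm of the lens axis; no verdict was returned.

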